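# Load a sample cup into the tilted heating station

### The job

Roll the carrier along the roller lane up to its red end stop, so that the sample cup comes out from under the hood, and lift the cup out, leaving the carrier there on its rollers. Put the cup into the heating station's tilted socket with its orange tab at the white mark until the springs begin to grip; then, turning and pressing together, twist it clockwise a quarter turn on its way down, so that it ends fully home with its collar flat on the rim and the tab at the green mark, and let go. Do not push it down first and turn it afterwards or the other way round, and leave everything else on the bench alone.

Things in the scene. Friction and masses are not known exactly. Their poses are not given: they have to be found in the camera images.
- lane: The fixed, level roller lane: frame 130 mm wide, 355 mm long, 12 free steel rollers (tops 50 mm above the bench) between two guide rails (inner faces 107 mm apart, tops 70 mm above the bench). Origin at the centre of its underside, on the bench; y runs along the lane towards the end stop, x across, z up.
- lane_stop (a point): Centre of the inner face of the lane's red end stop (its top 70 mm above the bench), at y = +0.1775 in the lane's frame, 60 mm above the bench.
- hood_front (a point): Middle of the upper front edge of the clear plastic hood over the lane's -y end, 204 mm above the bench, at y = -0.0475 in the lane's frame. The hood is 125 mm wide, has a roof (4 mm), side walls and a back wall, is open to the front (+y), and reaches from here 130 mm back to the end of the lane.
- carrier: The loose grey plastic carrier on the rollers: base plate 100 (x) by 190 (y) by 8 mm, about 0.6 kg. Origin at the centre of its underside; y points along the lane to the end stop. At y = -38 mm is an eight-sided nest (59 mm inside, rim 38 mm above the underside) in which the cup stands loosely on the base plate. It rolls with under 2 N and stays where it is left.
- carrier_grip (a point): Grip point in the middle of the carrier's upright yellow handle plate, which is 12 mm thick (along the carrier's y), 50 mm wide (x) and reaches from the base plate to 18 mm above this point. Point is 68 mm above the carrier's underside.
- carrier_nose (a point): Middle of the carrier's leading end (y = +95 mm, 10 mm above its underside); it meets the end stop.
- cup: Sample cup, 106 mm tall, 0.26 to 0.44 kg: white body 52 mm in diameter, 60 mm long, its foot tapered to 40 mm over 8 mm; steel collar 68 mm in diameter from 60 to 66 mm above the foot; blue round head 48 mm in diameter from 66 to 106 mm. Origin at the centre of its foot, z up its axis, x towards the orange tab on the collar. Starts upright in the nest, tab pointing anywhere.
- cup_head (a point): Point on the cup's axis in its blue head, 90 mm above the foot: a good height to grip it (48 mm across, any direction).
- cup_tab (a point): Point at the underside of the orange tab that sticks out of the collar: 48 mm from the cup's axis along its x, 60 mm above the foot. The tab is 10 mm wide and 6 mm thick and ends 54 mm from the axis.
- socket: Socket of the white heating station, fixed, tilted 30 degrees so that its mouth leans towards the robot, more or less. Aluminium sleeve, outer diameter 85 mm, bore 57 mm wide and 66 mm deep. Origin at the centre of the mouth (118 mm above the bench), z along the bore axis out of the mouth, x uphill to the back. A black deck 112 mm square surrounds it, its top 3 mm below the rim.
- socket_seat (a point): Point on the socket's axis 60 mm below the mouth: where the centre of the cup's foot is once the collar rests on the rim (fully home). The cup goes in freely until its foot is about 25 mm short of this; from there four brass springs grip its body (15 to 30 N against a straight push, less if it is turned while pressed) and afterwards hold it.
- start_mark (a point): At the white mark on the station's deck, 48 mm from the socket's axis along its +y, level with the rim.
- home_mark (a point): At the green mark on the deck, 48 mm from the socket's axis along its +x (uphill), level with the rim: a quarter turn clockwise, seen from outside the mouth, from the white mark.
- station: The white heating station that carries the socket, fixed to the bench: base 160 mm by 130 mm, cheeks 97 mm high either side of the socket and a block 110 mm high behind it. Origin under the socket's mouth, on the bench; x to its back.
- red_rack: Bystander: red tube rack with capped tubes, 85 x 105 mm, 77 mm tall, origin at the centre of its underside.
- blue_rack: Bystander: blue tube rack with capped tubes, 75 x 120 mm, 82 mm tall, origin at the centre of its underside.
- amber_bottle: Bystander: amber bottle, 64 mm in diameter, 150 mm tall, origin at the centre of its underside.
- wash_bottle: Bystander: white bottle with blue cap, 60 mm in diameter, 160 mm tall, origin at the centre of its underside.
- beaker: Bystander: glass beaker, 70 mm in diameter, 90 mm tall, origin at the centre of its underside.
- jar: Bystander: white jar with yellow lid, 60 mm in diameter, 70 mm tall, origin at the centre of its underside.
- screwdriver: Bystander: screwdriver lying on the bench, 190 mm long.

How it is judged:
By the outcome, as a careful person would: the job done as asked, in the order asked, and still so for the second after the job is handed in, with the robot touching nothing.
It also fails if it takes over 61 s, if anything falls off the work surface, if the arm or the gripper's body presses on something with over 40 N, if the wrist force passes 120 N, or if a joint passes its speed limit or range.

### The arm

A 7-joint arm with a two-finger parallel gripper is mounted at the origin on the work surface. World frame = base frame: x ahead of the robot, y to its left, z up, the work surface at z = 0. Lengths are in m, angles in degrees, forces in N, time in s.
With the tool pointing down it reaches from about 0.425 to 0.875 m from the base axis. Payload 4.7 kg.
Tool frame: the origin (TCP) lies midway between the tips of the shut fingers; the grasp point (between the pads) lies env.grip_point_offset behind it (env.grip_point_offset is the distance from the TCP to the grasp point, in m); z points along the fingers, y is the line along which they close (so a half turn about z gives the same grasp; the last joint's range is limited). The gripper opens to 87 mm and grips with 3 to 60 N. Pads are 19 mm wide; open, the fingers measure 117 mm over their backs; the gripper's body (75 mm by 190 mm) begins 51 mm behind the grasp point.
Start: joints at [-72.187, 18.392, -4.016, 83.108, 1.295, 78.541, -3.26], TCP at [0.19, 0.622, 0.2] pointing down, gripper open.
Joint ranges: [-163.93, 163.93], [-17.29, 119.83], [-79.2, 71.16], [3.27, 140.29], [-89.18, 269.18], [5.43, 117.66], [-154.24, 154.24]. Speed limits (degrees/s): [147.25, 147.25, 180, 180, 180, 180, 180].

### API

Orientations are given as [roll, pitch, yaw] about the fixed x, y, z axes, in that order (R = Rz(yaw) Ry(pitch) Rx(roll)).
In Python, from cell import env gives the robot as it stands.
- The arm moves only by the shell command python3 -m creep 'ROWS' [FORCE]. ROWS is a JSON object of lists of equal length, an entry for each row: "translation": the shift along the tool's x, y, z in units of 0.08 m (1.0 is 0.08 m), a list of three; "turn": the turn, a rotation vector about the tool's x, y, z in units of 180 degrees (1.0 is 180 degrees), a list of three; "grip": the opening, from 0 (shut) to 1 (fully open). In form: {"translation": [[x, y, z], ...], "turn": [[ax, ay, az], ...], "grip": [grip, ...]}. A call has 1 to 5 rows; each row shifts and turns the commanded pose from where the row before left it, along the tool's axes as they then stand; what a row does not reach is not made up. A row lasts 1/8 s, in which the tool goes at most 62.5 mm and 10.7 degrees, less where a joint would pass 70% of its speed; a pose out of reach is approached as far as the arm can. A call with a number of a shift or a turn outside -1 to 1 is refused whole. A call with a gripper value outside its range is refused whole. The fingers move at their own pace and stop on an object; FORCE is the grip in N (left out, the last holds). Time passes only in rows, so rows that do not move let the fingers close. It gives the time, the measured TCP pose, the force, the opening and the grip force at its end, in the units of the state.
- env.get_obs(): the state, without advancing time (a new reading comes with each control period).
- env.read_camera(name): name is "scene" or "side" or "wrist"; returns a dict with "frame" (400x640x3 uint8, red, green, blue), "z_map" (400x640 float32, m along the optical axis (not along the pixel's ray), 0 where there is no reading), "K" (3x3 intrinsics, pixels), "D" ([k1, k2, p1, p2, k3] as OpenCV has them; the pictures are not rectified), "rvec" (rotation vector, rad) and "tvec" (3), from world to camera coordinates, as OpenCV has them. Camera axes: x right, y down, z forward; pixel columns grow to the right and rows downward; lengths in m; the calibration is good to about 2 mm. A picture is of the moment at which its call begins.
- env.sign_off(): hands the job in; it is judged then, once.
The state is a dict: "time_s": time; "qpos": joint angles; "joint_velocities": joint speeds; "effort": joint torques, N m; "tool_pos": TCP position; "tool_rot": TCP orientation; "force": force on the tool from outside, world axes, zero at the start; "wrist_torque": the same for the moment, N m; "grip_width": finger opening in m; "grasp_force": force on a finger pad.
Only numpy, scipy, OpenCV 4.12 (cv2) and the standard library are available. Lean on these libraries where they do the work, as an engineer would, in place of code of your own. Each camera call takes 0.05 s, during which the arm holds its last target. There are 200 camera calls.

## Working session

There is one attempt and no reset: what is moved stays moved. The work goes in short steps, Python scripts to look and compute and a shell command to move; the robot and the scene stay as the last step left them, time stands still between calls to the robot, and variables do not carry over. Pictures are saved under pics/ and viewed, at most 12 in all, crops included, and the job is handed in when it is done.

```bash
ls; mkdir -p pics; cat > h.py <<'E'
import numpy as np, cv2, json
from cell import env
from scipy.spatial.transform import Rotation as R
def shot(n):
    c=env.read_camera(n); return c
def save(c,f,crop=None):
    im=c["frame"][:,:,::-1]
    if crop: 
        x0,y0,x1,y1=crop; im=cv2.resize(im[y0:y1,x0:x1],None,fx=2,fy=2)
    cv2.imwrite("pics/"+f,im)
def cam(c):
    Rm=cv2.Rodrigues(np.array(c["rvec"],float))[0]; t=np.array(c["tvec"],float).ravel(); return Rm,t
def world(c,uv,z=None):
    """depth (z None) -> world points, vectorised"""
    uv=np.atleast_2d(np.array(uv,float)); Rm,t=cam(c)
    n=cv2.undistortPoints(uv[:,None],np.array(c["K"],float),np.array(c["D"],float))[:,0]
    d=np.c_[n,np.ones(len(n))]
    if z is None:
        zz=c["z_map"][uv[:,1].astype(int),uv[:,0].astype(int)]
        return (d*zz[:,None]-t)@Rm
    o=-Rm.T@t; w=d@Rm
    return o+w*((z-o[2])/w[:,2])[:,None]
def proj(c,P):
    return cv2.projectPoints(np.atleast_2d(np.array(P,float)),np.array(c["rvec"],float),np.array(c["tvec"],float),np.array(c["K"],float),np.array(c["D"],float))[0][:,0]
def cloud(c):
    v,u=np.nonzero(c["z_map"]>0); return np.c_[u,v],world(c,np.c_[u,v])
def tool(o=None):
    o=o or env.get_obs(); return np.array(o["tool_pos"]),R.from_euler("xyz",o["tool_rot"],degrees=True)
def todo(P,Rt=None):
    """shift (units .08 m, in current tool axes) and turn (units 180deg) to go"""
    p,r=tool(); print("shift",np.round(r.inv().apply(np.array(P)-p)/.08,3),"norm mm",np.linalg.norm(P-p)*1e3)
    if Rt is not None: print("turn",np.round((r.inv()*Rt).as_rotvec()/np.pi,4))
E
python3 - <<'E'
from h import *
print(env.get_obs(), env.grip_point_offset)
for n in("scene","side"):
    c=shot(n); save(c,n+"0.png"); Rm,t=cam(c); print(n,-Rm.T@t,Rm[2],c["K"][0],c["D"])
E
```

```text
pics
{'time_s': 0.0, 'qpos': array([-72.18839349,  18.43828008,  -4.01495183,  83.17439515,
         1.29616111,  78.54035107,  -3.25990474]), 'joint_velocities': array([ 0.03328128, -0.01627547,  0.00802725,  0.0326296 , -0.0550159 ,
        0.00258685,  0.03759996]), 'effort': array([ 2.49909465e-05, -4.91291821e+01, -4.04321887e-01, -3.12515116e+01,
       -6.40980061e-02,  4.40289569e-02,  1.86002562e-04]), 'tool_pos': array([0.18997424, 0.62100279, 0.19897475]), 'tool_rot': array([-1.79892278e+02,  7.04181269e-03,  1.62997915e+02]), 'force': array([ 0.23113158, -0.21122902,  0.32392686]), 'wrist_torque': array([0.02742134, 0.02886566, 0.03579658]), 'grasp_force': 0.0, 'grip_width': 0.0871753886036348} 0.0187
scene [1.35741388 0.39614549 0.72652678] [-0.7629253  -0.33639092 -0.5520744 ] [363.53459227   0.         312.53451766] [-0.06594774  0.          0.          0.          0.        ]
side [ 0.29873924 -0.96734995  0.95486528] [ 0.2008368   0.76513465 -0.61174631] [506.50142411   0.         322.7980278 ] [-0.01419113  0.          0.          0.          0.        ]
```

View pics/scene0.png

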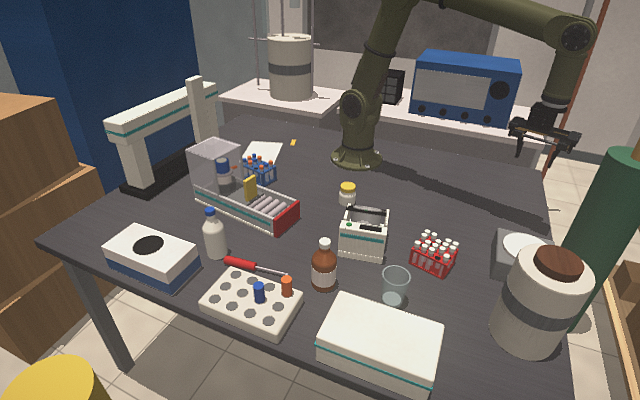

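View pics/side0.png

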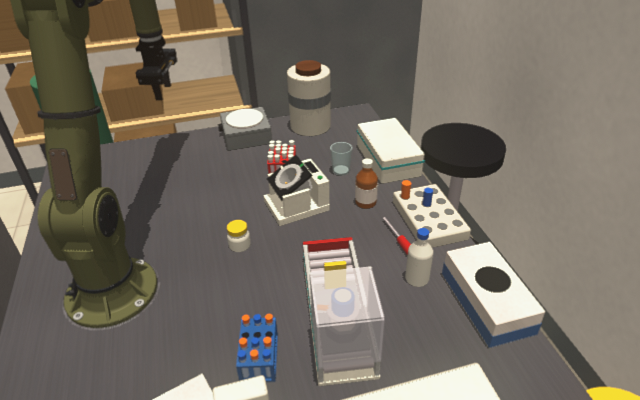

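Scene: the lane's red stop is at (287,215), the yellow handle at (250,188), the cup under the hood at (223,170) and the station at (363,232). Side: red stop at (328,244), handle at (335,272), cup at (343,300), socket mouth at (290,178). Next I'll measure these.

```bash
cat > m1.py <<'E'
from h import *
for n,boxes in (("side",dict(red=(295,232,360,258),yel=(315,255,355,292),deck=(255,150,330,205),rail=(295,235,385,380))),("scene",dict(red=(268,195,305,235),yel=(238,172,262,205),deck=(335,200,395,260),rail=(185,140,305,240)))):
    c=shot(n); uv,P=cloud(c); rgb=c["frame"][uv[:,1],uv[:,0]].astype(int); hsv=cv2.cvtColor(c["frame"],cv2.COLOR_RGB2HSV)[uv[:,1],uv[:,0]].astype(int)
    def inb(b): return (uv[:,0]>b[0])&(uv[:,0]<b[2])&(uv[:,1]>b[1])&(uv[:,1]<b[3])
    h,s,v=hsv.T
    red=inb(boxes["red"])&((h<8)|(h>172))&(s>150)&(v>60)
    Q=P[red]; top=Q[Q[:,2]>np.percentile(Q[:,2],90)-.006]
    print(n,"red",red.sum(),Q.mean(0),"top z",top[:,2].mean(), "rect",cv2.minAreaRect((top[:,:2]*1000).astype(np.float32)))
    yel=inb(boxes["yel"])&(h>18)&(h<35)&(s>120)&(v>80)
    Q=P[yel]; print(" yel",yel.sum(),Q.mean(0),Q.min(0),Q.max(0)); top=Q[Q[:,2]>Q[:,2].max()-.006]; print("  top",len(top),top.mean(0),cv2.minAreaRect((top[:,:2]*1000).astype(np.float32)))
    r=inb(boxes["rail"])&(P[:,2]>.064)&(P[:,2]<.074)
    Q=P[r]; print(" rail",r.sum(),cv2.minAreaRect((Q[:,:2]*1000).astype(np.float32)))
    np.savez(n+".npz",uv=uv,P=P,hsv=hsv,rgb=rgb)
    # deck: black tilted plane
    d=inb(boxes["deck"])&(v<60)&(P[:,2]>.06)&(P[:,2]<.17)
    Q=P[d]; print(" deck",d.sum())
    best=None; rng=np.random.default_rng(0)
    for _ in range(300):
        a=Q[rng.choice(len(Q),3,False)]; nn=np.cross(a[1]-a[0],a[2]-a[0]); nn/=np.linalg.norm(nn)+1e-12
        k=abs((Q-a[0])@nn)<.002
        if best is None or k.sum()>best.sum(): best=k
    Q=Q[best]; m=Q.mean(0); nn=np.linalg.svd(Q-m)[2][2]; nn*=np.sign(nn[2]); print("  plane",len(Q),m,nn,"tilt",np.degrees(np.arccos(nn[2])),"az",np.degrees(np.arctan2(nn[1],nn[0])),Q.min(0),Q.max(0))
E
python3 m1.py
```

```text
side red 418 [ 0.54788793 -0.05509477  0.060808  ] top z 0.06878531159764839 rect ((547.1646118164062, -52.209442138671875), (19.289583206176758, 123.76032257080078), 79.50048065185547)
 yel 171 [ 0.52390526 -0.19822626  0.13067702] [ 0.49929727 -0.20524014  0.11855566] [ 0.549245   -0.18815993  0.1380004 ]
  top 91 [ 0.524579   -0.19671618  0.13464721] ((524.1757202148438, -196.37474060058594), (12.442817687988281, 49.31853485107422), 83.15657043457031)
 rail 646 ((518.1336669921875, -227.93540954589844), (375.37811279296875, 127.14778137207031), 80.6743392944336)
 deck 465
  plane 261 [0.50607143 0.18160114 0.1171422 ] [-0.48825895 -0.08003631  0.86902093] tilt 29.65493572858927 az -170.69076151708322 [0.44893342 0.12691482 0.08666923] [0.5552132  0.24959127 0.14369945]
scene red 98 [ 0.55028401 -0.04639736  0.06272216] top z 0.07091515167126444 rect ((551.6288452148438, -46.99909210205078), (9.516386032104492, 121.68605041503906), 81.16668701171875)
 yel 266 [ 0.53026489 -0.1899025   0.10337536] [ 0.50074224 -0.2014847   0.05978416] [ 0.55237017 -0.18307172  0.13961287]
  top 36 [ 0.5294307  -0.19200392  0.13686974] ((528.0098876953125, -193.2443389892578), (12.850275993347168, 47.077579498291016), 81.41436004638672)
 rail 742 ((519.4100341796875, -235.76712036132812), (446.9544677734375, 316.7359313964844), 48.17650604248047)
 deck 194
  plane 99 [0.56100938 0.20895417 0.13245184] [0.6632483  0.11600698 0.73935382] tilt 42.32360009359775 az 9.921092975645836 [0.54080764 0.14680334 0.11006105] [0.58688894 0.25477294 0.14462658]
```

```bash

python3 -m creep '{"translation":[[0,0,-0.25],[0,0,-0.25],[0,0,-0.25],[0,0,-0.25],[0,0,-0.25]],"turn":[[0,0,0.057],[0,0,0.057],[0,0,0.057],[0,0,0.057],[0,0,0.057]],"grip":[1,1,1,1,1]}' | tail -3
python3 -m creep '{"translation":[[0,0,0],[0,0,0],[0,0,0]],"turn":[[0,0,0.057],[0,0,0.057],[0,0,0.057]],"grip":[1,1,1]}'
python3 - <<'E'
from h import *
print(env.get_obs()["qpos"])
T=R.from_euler("xyz",[180,0,80.7],degrees=True)
for P in ([.50,.30,.30],[.526,-.195,.30],[.526,-.195,.101]): todo(P,T)
E
```

```text
force: [0.3, 0.8, -0.5]
grip_width: 0.0871
grasp_force: 0.0
time_s: 1.2
tool_pos: [0.1901, 0.6215, 0.2998]
tool_rot: [-180.0, 0.0, 80.6]
force: [1.0, -0.7, -0.3]
grip_width: 0.0866
grasp_force: 0.0
[-80.090069    16.9029798    6.26248481  73.91258014  -1.81601858
  89.30426629 -83.49328521]
shift [-3.33e+00  4.48e+00 -1.00e-03] norm mm 446.56850122814956
turn [-0.      0.0001 -0.0007]
shift [-9.381e+00  5.813e+00  1.000e-03] norm mm 882.9018082739062
turn [-0.      0.0001 -0.0007]
shift [-9.38   5.813  2.489] norm mm 905.0044066840306
turn [-0.      0.0001 -0.0007]
```

```bash

python3 -m creep '{"translation":[[-0.37,0.498,0],[-0.37,0.498,0],[-0.37,0.498,0],[-0.37,0.498,0],[-0.37,0.498,0]],"turn":[[0,0,0],[0,0,0],[0,0,0],[0,0,0],[0,0,0]],"grip":[1,1,1,1,1]}' | tail -3
python3 -m creep '{"translation":[[-0.37,0.498,0],[-0.37,0.498,0],[-0.37,0.498,0],[-0.37,0.498,0]],"turn":[[0,0,0],[0,0,0],[0,0,0],[0,0,0]],"grip":[1,1,1,1]}' | tail -3
python3 -m creep '{"translation":[[-0.605,0.133,0],[-0.605,0.133,0],[-0.605,0.133,0],[-0.605,0.133,0],[-0.605,0.133,0]],"turn":[[0,0,0],[0,0,0],[0,0,0],[0,0,0],[0,0,0]],"grip":[1,1,1,1,1]}' | tail -3
python3 -m creep '{"translation":[[-0.605,0.133,0],[-0.605,0.133,0],[-0.605,0.133,0],[-0.605,0.133,0],[-0.605,0.133,0]],"turn":[[0,0,0],[0,0,0],[0,0,0],[0,0,0],[0,0,0]],"grip":[1,1,1,1,1]}'
python3 - <<'E'
from h import *
print(env.get_obs()["qpos"])
T=R.from_euler("xyz",[180,0,80.7],degrees=True)
todo([.526,-.195,.101],T)
c=shot("wrist"); save(c,"w1.png"); print(proj(c,[.526,-.195,.136]))
uv,P=cloud(c); h,s,v=cv2.cvtColor(c["frame"],cv2.COLOR_RGB2HSV)[uv[:,1],uv[:,0]].astype(int).T
k=(h>18)&(h<35)&(s>120)&(v>80)&(P[:,2]>.128)&(P[:,2]<.145)&(np.hypot(P[:,0]-.526,P[:,1]+.195)<.06)
print(k.sum(),P[k].mean(0),cv2.minAreaRect((P[k][:,:2]*1000).astype(np.float32)))
E
```

```text
force: [0.7, 1.4, 0.7]
grip_width: 0.0868
grasp_force: 0.0
force: [-0.1, -0.5, -0.2]
grip_width: 0.0868
grasp_force: 0.0
force: [0.5, 0.7, 0.3]
grip_width: 0.0871
grasp_force: 0.0
time_s: 3.58
tool_pos: [0.5307, -0.1942, 0.3002]
tool_rot: [180.0, -0.0, 80.9]
force: [0.8, 0.9, 0.6]
grip_width: 0.0867
grasp_force: 0.0
[-25.18229917   7.34034234  47.60490561  87.629859    -5.46520207
  87.39248201  13.3831793 ]
shift [-0.021 -0.058  2.489] norm mm 199.21608471331908
turn [ 0.0002 -0.0002  0.0014]
[[314.19805552 176.61476195]]
580 [ 0.52481348 -0.1916004   0.1349495 ] ((524.69921875, -192.0445556640625), (11.682531356811523, 48.09940719604492), 80.6589584350586)
```

View pics/w1.png

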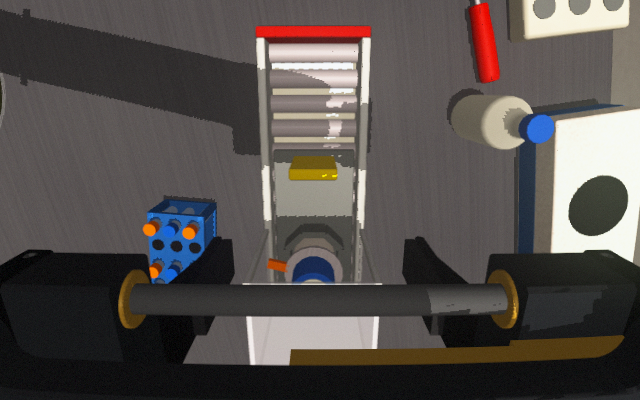

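The wrist view shows the handle top at (313,168), the red stop at (313,32), and the cup's tab at (277,265), pointing towards the robot. I'll grip the handle across its 50 mm width.

```bash

python3 -m creep '{"translation":[[0.013,-0.08,0.498],[0,0,0.498],[0,0,0.498],[0,0,0.498],[0,0,0.498]],"turn":[[0,0,0],[0,0,0],[0,0,0],[0,0,0],[0,0,0]],"grip":[1,1,1,1,1]}' | tail -5
python3 -m creep '{"translation":[[0,0,0],[0,0,0],[0,0,0],[0,0,0],[0,0,0]],"turn":[[0,0,0],[0,0,0],[0,0,0],[0,0,0],[0,0,0]],"grip":[0.5,0.5,0.5,0.5,0.5]}' 8
python3 - <<'E'
from h import *
c=shot("wrist"); uv,P=cloud(c); h,s,v=cv2.cvtColor(c["frame"],cv2.COLOR_RGB2HSV)[uv[:,1],uv[:,0]].astype(int).T
k=((h<8)|(h>172))&(s>150)&(v>60)&(P[:,2]>.062)&(P[:,2]<.076)&(np.hypot(P[:,0]-.549,P[:,1]+.05)<.08)
print(k.sum(),P[k].mean(0),cv2.minAreaRect((P[k][:,:2]*1000).astype(np.float32)))
E
```

```text
tool_pos: [0.5245, -0.1902, 0.0996]
tool_rot: [180.0, -0.0, 80.9]
force: [0.8, 0.1, 1.0]
grip_width: 0.087
grasp_force: 0.0
time_s: 4.88
tool_pos: [0.5255, -0.1909, 0.1019]
tool_rot: [179.9, -0.0, 80.9]
force: [1.0, -0.5, 3.1]
grip_width: 0.0497
grasp_force: 8.0
0 [nan nan nan] ((0.0, 0.0), (0.0, 0.0), 0.0)<stdin>:4: RuntimeWarning: Mean of empty slice.
  ret = um.true_divide(
```

```bash

for i in 1; do python3 -m creep '{"translation":[[0.15,0,0],[0.2,0,0],[0.2,0,0],[0.2,0,0],[0.1,0,0]],"turn":[[0,0,0],[0,0,0],[0,0,0],[0,0,0],[0,0,0]],"grip":[0.5,0.5,0.5,0.5,0.5]}'; done
python3 - <<'E'
from h import *
c=shot("side"); save(c,"s1.png",(200,140,440,390))
E
```

```text
time_s: 5.55
tool_pos: [0.5366, -0.1212, 0.1018]
tool_rot: [179.9, -0.1, 81.0]
force: [0.3, -1.9, 6.7]
grip_width: 0.0501
grasp_force: 8.0
```

View pics/s1.png

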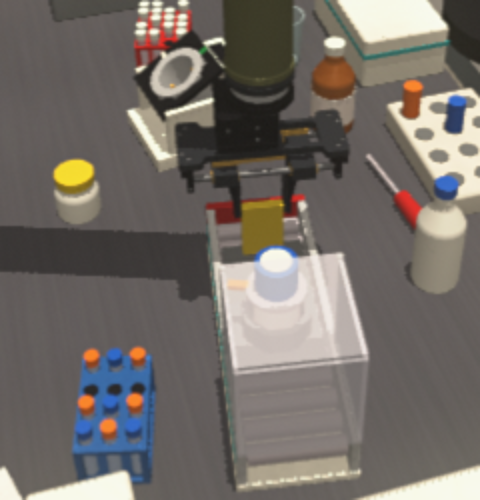

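The handle has moved about 70 mm and the carrier is following. The cup is still at the hood's front edge, so I'll roll it on.

```bash

python3 -m creep '{"translation":[[0.12,0,0],[0.12,0,0],[0.06,0,0]],"turn":[[0,0,0],[0,0,0],[0,0,0]],"grip":[0.5,0.5,0.5]}'
python3 -m creep '{"translation":[[0.06,0,0],[0.06,0,0],[0.0,0,0]],"turn":[[0,0,0],[0,0,0],[0,0,0]],"grip":[0.5,0.5,0.5]}'
python3 -m creep '{"translation":[[0.06,0,0],[0.06,0,0],[0.0,0,0]],"turn":[[0,0,0],[0,0,0],[0,0,0]],"grip":[0.5,0.5,0.5]}'
```

```text
time_s: 5.98
tool_pos: [0.5403, -0.098, 0.1018]
tool_rot: [179.9, -0.1, 81.0]
force: [-0.1, -1.6, 6.1]
grip_width: 0.0496
grasp_force: 8.0
time_s: 6.35
tool_pos: [0.5419, -0.0881, 0.1018]
tool_rot: [179.9, -0.1, 81.0]
force: [0.8, 0.6, 5.9]
grip_width: 0.0496
grasp_force: 8.0
time_s: 6.72
tool_pos: [0.5433, -0.0786, 0.1018]
tool_rot: [179.9, -0.1, 81.0]
force: [0.3, -0.3, 7.0]
grip_width: 0.0499
grasp_force: 8.0
```

```bash

python3 -m creep '{"translation":[[0.06,0,0],[0.06,0,0],[0.0,0,0]],"turn":[[0,0,0],[0,0,0],[0,0,0]],"grip":[0.5,0.5,0.5]}'
python3 - <<'E'
from h import *
c=shot("scene"); im=c["frame"][170:250,215:335,::-1]; cv2.imwrite("pics/sc2.png",cv2.resize(im,None,fx=6,fy=6))
E
```

```text
time_s: 7.1
tool_pos: [0.5449, -0.0691, 0.1018]
tool_rot: [179.9, -0.1, 81.0]
force: [0.7, 1.2, 7.2]
grip_width: 0.0498
grasp_force: 8.0
```

View pics/sc2.png

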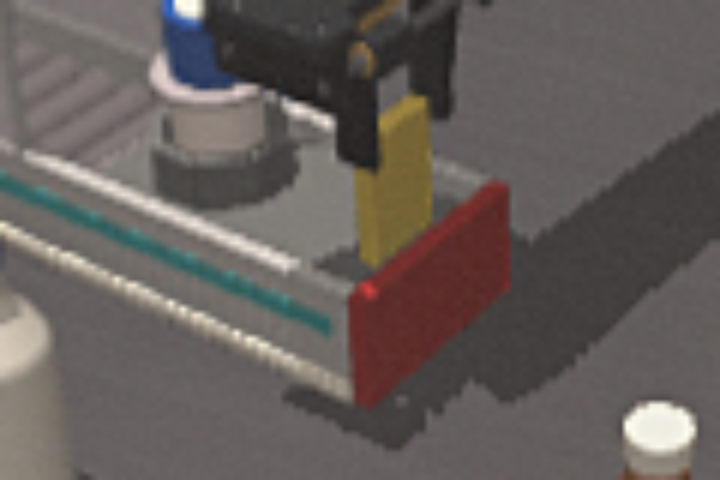

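The handle foot (370,255 in the enlargement) is almost at the red stop. The last millimetres I'll creep, watching the force.

```bash

for k in 1; do python3 -m creep '{"translation":[[0.04,0,0],[0.0,0,0]],"turn":[[0,0,0],[0,0,0]],"grip":[0.5,0.5]}'|egrep 'pos|^force'; 
python3 -m creep '{"translation":[[0.04,0,0],[0.0,0,0]],"turn":[[0,0,0],[0,0,0]],"grip":[0.5,0.5]}'|egrep 'pos|^force';
python3 -m creep '{"translation":[[0.04,0,0],[0.0,0,0]],"turn":[[0,0,0],[0,0,0]],"grip":[0.5,0.5]}'|egrep 'pos|^force'; done
```

```text
tool_pos: [0.5453, -0.0665, 0.1018]
force: [0.2, -0.1, 5.5]
tool_pos: [0.5454, -0.0655, 0.1018]
force: [-0.5, -3.8, 6.1]
tool_pos: [0.5455, -0.065, 0.1016]
force: [-0.1, -7.9, 5.7]
```

Contact with the stop (−8 N, stalled). Release, rise and look at the cup.

```bash

python3 -m creep '{"translation":[[0,0,0],[0,0,0],[0,0,0],[0,0,-0.3],[0,0,-0.6]],"turn":[[0,0,0],[0,0,0],[0,0,0],[0,0,0],[0,0,0]],"grip":[1,1,1,1,1]}'|egrep 'width|^force'
python3 -m creep '{"translation":[[0,0,-0.6],[0,0,-0.6],[0,0,-0.6],[0,0,0]],"turn":[[0,0,0],[0,0,0],[0,0,0],[0,0,0]],"grip":[1,1,1,1]}'|egrep 'pos|^force'
cat > m2.py <<'E'
from h import *
import sys
def cup(c,ctr=None):
    uv,P=cloud(c); h,s,v=cv2.cvtColor(c["frame"],cv2.COLOR_RGB2HSV)[uv[:,1],uv[:,0]].astype(int).T
    near=np.hypot(P[:,0]-.525,P[:,1]+.19)<.12
    t=near&(abs(P[:,2]-.164)<.006)&(h>95)&(h<130)&(s>100)
    if t.sum()>10: print("head top",t.sum(),P[t].mean(0),cv2.minEnclosingCircle((P[t][:,:2]*1000).astype(np.float32)))
    k=near&(P[:,2]>.116)&(P[:,2]<.132)&(h>5)&(h<17)&(s>150)
    print("tab",k.sum(),P[k].mean(0) if k.any() else 0, cv2.minAreaRect((P[k][:,:2]*1000).astype(np.float32)) if k.any() else 0)
    k=near&(P[:,2]>.119)&(P[:,2]<.13)&(s<60)
    if k.any(): print("collar",k.sum(),cv2.minEnclosingCircle((P[k][:,:2]*1000).astype(np.float32)))
if __name__=="__main__":
    for n in sys.argv[2:]:
        c=shot(n); cup(c)
        if n=="wrist": save(c,sys.argv[1])
E
python3 m2.py w2.png wrist scene side
```

```text
force: [0.8, 0.4, 0.5]
grip_width: 0.0851
tool_pos: [0.5471, -0.0619, 0.3206]
force: [0.0, 0.2, -0.8]
head top 358 [ 0.52823258 -0.16996796  0.16264075] ((526.5491943359375, -178.85203552246094), 22.266136169433594)
tab 63 [ 0.48706627 -0.1669534   0.12205498] ((486.7086181640625, -169.45327758789062), (11.324149131774902, 22.677417755126953), 66.96575164794922)
collar 868 ((518.8374633789062, -234.051513671875), 82.8546371459961)
head top 54 [ 0.53348406 -0.18100228  0.1632669 ] ((527.0304565429688, -186.4063720703125), 24.835002899169922)
tab 14 [ 0.48658044 -0.16711439  0.12456435] ((485.93011474609375, -168.36790466308594), (12.416403770446777, 16.48914337158203), 78.0058822631836)
collar 108 ((519.0809936523438, -233.45248413085938), 83.747802734375)
head top 116 [ 0.52322606 -0.19492582  0.16248379] ((524.1290893554688, -187.75595092773438), 25.335317611694336)
tab 39 [ 0.48526356 -0.17235468  0.12252395] ((484.9209289550781, -172.0081787109375), (14.79635238647461, 20.17025375366211), 63.96543502807617)
collar 99 ((501.3017272949219, -227.66275024414062), 74.42972564697266)
```

View pics/w2.png

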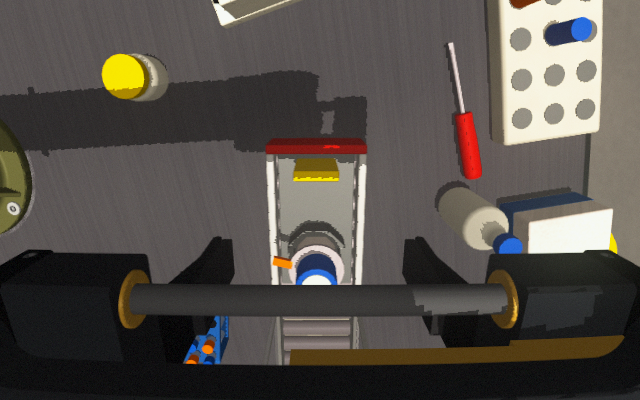

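Wrist view: handle at (316,170) against the stop, cup head at (317,275) partly behind the gripper bar, tab at (282,262). I'll go above the cup with the wrist turned for the later twist, then look.

```bash

python3 - <<'E'
from h import *
todo([.5265,-.186,.31],R.from_euler("xyz",[180,0,110],degrees=True))
E
python3 -m creep '{"translation":[[-0.5,0,0],[-0.5,0,0],[-0.56,0,0],[0,0,0]],"turn":[[0,0,0],[0,0,0],[0,0,0],[0,0,0]],"grip":[1,1,1,1]}'|egrep 'pos|^force'
python3 -m creep '{"translation":[[0,0,0],[0,0,0],[0,0,0],[0,0,0]],"turn":[[0,0,-0.054],[0,0,-0.054],[0,0,-0.053],[0,0,0]],"grip":[1,1,1,1]}'|egrep 'pos|rot|^force'
cat > m3.py <<'E'
from h import *
c=shot("wrist"); uv,P=cloud(c); h,s,v=cv2.cvtColor(c["frame"],cv2.COLOR_RGB2HSV)[uv[:,1],uv[:,0]].astype(int).T
near=np.hypot(P[:,0]-.5265,P[:,1]+.186)<.06
t=near&(P[:,2]>.158)&(P[:,2]<.17); top=P[t]
(x,y),r=cv2.minEnclosingCircle((top[:,:2]*1000).astype(np.float32)); print("head",t.sum(),x,y,r,top[:,2].mean())
k=near&(P[:,2]>.118)&(P[:,2]<.130)&(h>5)&(h<17)&(s>150); T=P[k]; print("tab",k.sum(),T.mean(0),cv2.minAreaRect((T[:,:2]*1000).astype(np.float32)))
k=near&(P[:,2]>.12)&(P[:,2]<.129); print("collar+tab pts",k.sum()); C=P[k&~((h>5)&(h<17)&(s>150))]; print("collar",cv2.minEnclosingCircle((C[:,:2]*1000).astype(np.float32)))
d=T.mean(0)[:2]*1000-[x,y]; print("tab az",np.degrees(np.arctan2(d[1],d[0])),np.hypot(*d)); print("qpos",env.get_obs()["qpos"])
todo([x/1e3,y/1e3,.131],R.from_euler("xyz",[180,0,110],degrees=True))
E
python3 m3.py
```

```text
shift [-1.572  0.021  0.072] norm mm 125.91994380351471
turn [-5.000e-04 -1.000e-04 -1.614e-01]
tool_pos: [0.5231, -0.1897, 0.3155]
force: [-0.4, 0.5, -1.0]
tool_pos: [0.5253, -0.1839, 0.3156]
tool_rot: [-179.9, -0.1, 109.9]
force: [-0.4, 0.0, -0.1]
head 1771 524.8781127929688 -185.6136474609375 23.83617401123047 0.16386362930793855
tab 198 [ 0.48613185 -0.16866537  0.12331082] ((486.95318603515625, -169.11529541015625), (10.16856861114502, 23.36160659790039), 65.05692291259766)
collar+tab pts 1187
collar ((516.373291015625, -180.80950927734375), 43.23027801513672)
tab az 156.37460170316973 42.290860507366496
qpos [-26.39608922   5.90533008  47.20419477  86.94813581  -4.33339155
  89.14173564  40.51346518]
shift [-0.019 -0.009  2.31 ] norm mm 184.79316411504377
turn [-0.0004 -0.0004 -0.0012]
```

```bash

python3 -m creep '{"translation":[[-0.019,-0.009,0.5],[0,0,0.5],[0,0,0.5],[0,0,0.5],[0,0,0.31]],"turn":[[0,0,0],[0,0,0],[0,0,0],[0,0,0],[0,0,0]],"grip":[1,1,1,1,1]}'|egrep 'pos|rot|^force'
python3 -m creep '{"translation":[[0,0,0],[0,0,0],[0,0,0],[0,0,0],[0,0,0]],"turn":[[0,0,0],[0,0,0],[0,0,0],[0,0,0],[0,0,0]],"grip":[0.45,0.45,0.45,0.45,0.45]}' 40
python3 -m creep '{"translation":[[0,0,-0.15],[0,0,-0.3],[0,0,-0.4],[0,0,-0.4],[0,0,-0.4]],"turn":[[0,0,0],[0,0,0],[0,0,0],[0,0,0],[0,0,0]],"grip":[0.45,0.45,0.45,0.45,0.45]}'
python3 - <<'E'
from h import *
c=shot("scene"); d=np.load("scene.npz")
s=np.load("side.npz"); P=s["P"];uv=s["uv"];rgb=s["rgb"]
# station points & rim ring (bright aluminium) in side view
k=(uv[:,0]>255)&(uv[:,0]<330)&(uv[:,1]>150)&(uv[:,1]<205)
n0=np.array([-.5*np.cos(np.radians(9.3)),-.5*np.sin(np.radians(9.3)),.866])
m=np.array([.506,.1816,.1171])
dd=(P-m)@n0
ring=k&(abs(dd-.003)<.004)&(rgb.min(1)>80)&(np.linalg.norm(P-m,axis=1)<.06)
print("ring",ring.sum(),P[ring].mean(0))
b=(P[:,2]>.12)&(np.hypot(P[:,0]-.6,P[:,1]-.12)<.25)&(P[:,2]<.18)
ids=np.round(P[b][:,:2],2); u,ct=np.unique(ids,axis=0,return_counts=True); print(u[ct>8].tolist())
E
```

```text
tool_pos: [0.5241, -0.1858, 0.1295]
tool_rot: [-179.9, -0.1, 109.7]
force: [0.9, 0.6, 0.3]
time_s: 11.48
tool_pos: [0.5259, -0.1869, 0.1327]
tool_rot: [179.9, 0.0, 109.9]
force: [-0.6, 0.1, 2.1]
grip_width: 0.0466
grasp_force: 40.0
time_s: 12.1
tool_pos: [0.5247, -0.1869, 0.2651]
tool_rot: [-180.0, -0.0, 109.9]
force: [0.3, 0.9, -3.9]
grip_width: 0.0468
grasp_force: 40.0
ring 279 [0.50049579 0.18835588 0.11760128]
[[0.51, 0.22], [0.51, 0.24], [0.52, 0.15], [0.52, 0.16], [0.52, 0.21], [0.52, 0.24], [0.53, 0.14], [0.53, 0.15], [0.53, 0.16], [0.53, 0.17], [0.53, 0.18], [0.53, 0.19], [0.53, 0.2], [0.53, 0.24], [0.54, 0.14], [0.54, 0.15], [0.54, 0.16], [0.54, 0.18], [0.54, 0.19], [0.54, 0.22], [0.54, 0.23], [0.55, 0.15], [0.55, 0.16], [0.71, 0.14], [0.71, 0.15], [0.72, 0.13], [0.72, 0.14], [0.72, 0.15], [0.73, 0.14], [0.73, 0.15]]
```

Cup lifted. I'll carry it over next to the station, looking at the socket from the wrist on the way.

```bash

python3 -m creep '{"translation":[[0.3,0.11,-0.12],[0.6,0.22,-0.12],[0.6,0.22,-0.12],[0.6,0.22,-0.12],[0.6,0.22,0]],"turn":[[0,0,0],[0,0,0],[0,0,0],[0,0,0],[0,0,0]],"grip":[0.45,0.45,0.45,0.45,0.45]}'|egrep 'pos|rot|^force'
python3 -m creep '{"translation":[[0.5,0.2,0],[0.2,0.1,0],[0,0,0],[0,0,0]],"turn":[[0,0,0],[0,0,0],[0,0,0],[0,0,0]],"grip":[0.45,0.45,0.45,0.45]}'|egrep 'pos|rot|^force'
cat > m4.py <<'E'
from h import *
import sys
def fit(c,name):
    uv,P=cloud(c); hsv=cv2.cvtColor(c["frame"],cv2.COLOR_RGB2HSV)[uv[:,1],uv[:,0]].astype(int); h,s,v=hsv.T
    m=np.array([.5,.188,.118]); n=np.array([-.4935,-.0808,.866]); 
    for it in range(4):
        q=P-m; d=q@n; rad=np.linalg.norm(q-d[:,None]*n,axis=1)
        k=(abs(d)<(.006 if it<2 else .0025))&(rad>.028)&(rad<.0425)      # rim
        k2=(abs(d+.003)<(.004 if it<2 else .002))&(rad>.046)&(rad<.056)   # deck
        Q=np.r_[P[k],P[k2]+.003*n]; M=Q.mean(0); nn=np.linalg.svd(Q-M)[2][2]; n=nn*np.sign(nn[2])
        m=m-((m-M)@n)*n
        x=np.array([0,0,1])-n[2]*n; x/=np.linalg.norm(x); y=np.cross(n,x)
        # bore edge: cv2 circle on hole? use rim outer band
        a=np.c_[(P-m)@x,(P-m)@y]; d=(P-m)@n
        rim=(abs(d)<.0015)&(np.hypot(*a.T)<.05)
        (cx,cy),r=cv2.minEnclosingCircle((a[rim]*1000).astype(np.float32)) if rim.sum()>20 else ((0,0),0)
        m=m+(cx*x+cy*y)/1e3*(it<3 and abs(cx)+abs(cy)<20)
    print(name,"mouth",m,"n",n,"tilt",np.degrees(np.arccos(n[2])),"uphill az",np.degrees(np.arctan2(x[1],x[0])),"r",r,"rim n",rim.sum(),k2.sum())
    dk=(d>-.006)&(d<.004)&(np.hypot(*a.T)>.042)&(np.hypot(*a.T)<.06)
    for nm,msk in (("green",(h>40)&(h<85)&(s>120)&(v>50)),("white",(v>140)&(s<60))):
        kk=dk&msk
        if kk.sum(): b=a[kk].mean(0); print("  ",nm,kk.sum(),b,"ang",np.degrees(np.arctan2(b[1],b[0])))
    return m,n
if __name__=="__main__":
    c=shot("wrist"); save(c,sys.argv[1]); fit(c,"wrist")
    for s in ("side","scene"): fit(shot(s),s)
    print(env.get_obs()["qpos"])
E
python3 m4.py w3.png
```

```text
tool_pos: [0.5261, 0.0445, 0.3026]
tool_rot: [180.0, -0.0, 109.9]
force: [1.1, 0.1, -4.5]
tool_pos: [0.53, 0.1012, 0.3023]
tool_rot: [-180.0, 0.1, 109.7]
force: [-0.2, -1.2, -3.9]
wrist mouth [0.49957485 0.18783049 0.11642434] n [-0.49675496 -0.08687855  0.86353148] tilt 30.2845593031484 uphill az 9.920250482543464 r 49.708248138427734 rim n 2677 2452
   green 112 [0.05147409 0.00523579] ang 5.807974667026841
   white 570 [0.01398641 0.03582012] ang 68.67122143249658
side mouth [0.50053237 0.18798553 0.11746468] n [-0.49054383 -0.09325562  0.86641222] tilt 29.955643979423144 uphill az 10.763861644496151 r 49.7615852355957 rim n 161 168
   green 6 [0.04946743 0.00113789] ang 1.317734179726669
   white 21 [0.00204658 0.04034526] ang 87.09606580637038
scene mouth [0.50419935 0.18874873 0.12027203] n [-0.48475253 -0.08615703  0.87039758] tilt 29.4951262336656 uphill az 10.078168984451862 r 43.88422775268555 rim n 71 43
   white 8 [0.01912827 0.03282872] ang 59.77198598346179
[-44.85801631   2.68787341  32.63310635  90.33092757  -1.44310881
  87.38913029   7.52436882]
```

View pics/w3.png

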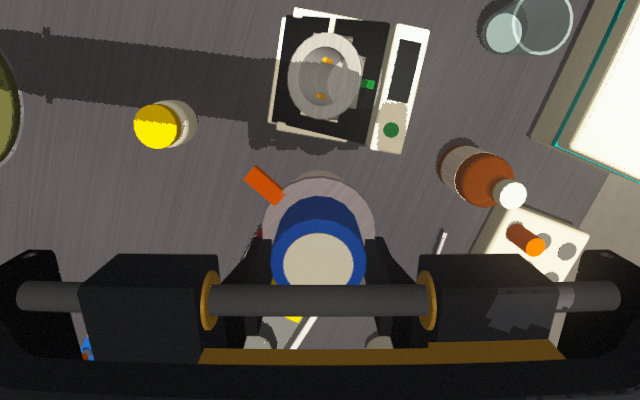

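Wrist view: socket ring at (325,76), green mark at (368,84), and the cup held with its tab at (264,184). Now I'll get the ring centre and the cup's place in the hand.

```bash
cat > m5.py <<'E'
from h import *
c=shot("wrist"); im=c["frame"]; hsv=cv2.cvtColor(im,cv2.COLOR_RGB2HSV)
n=np.array([-.4945,-.088,.8647]); n/=np.linalg.norm(n); x=np.array([0,0,1])-n[2]*n; x/=np.linalg.norm(x); y=np.cross(n,x)
m=np.array([.4996,.1878,.1166])
# every pixel near socket -> rim plane
v,u=np.mgrid[10:150,260:400]; uv=np.c_[u.ravel(),v.ravel()]
Rm,t=cam(c); nn=cv2.undistortPoints(uv[:,None].astype(float),np.array(c["K"],float),np.array(c["D"],float))[:,0]
w=np.c_[nn,np.ones(len(nn))]@Rm; o=-Rm.T@t; Q=o+w*(((m-o)@n)/(w@n))[:,None]
a=np.c_[(Q-m)@x,(Q-m)@y]*1000
V=hsv[uv[:,1],uv[:,0]].astype(int)
def pr(s,k): print(s,k.sum(),a[k].mean(0) if k.any() else "", )
# radial profiles of brightness over 24 directions
for c0 in [(0,0)]:
  E=[];B=[]
  for th in np.radians(np.arange(0,360,10)):
    r=np.arange(24,50,.5); pts=np.array(c0)+np.c_[r*np.cos(th),r*np.sin(th)]
    px=proj(c,m+(pts[:,:1]*x+pts[:,1:]*y)/1000).astype(np.float32)
    g=cv2.remap(hsv[:,:,2],px[:,0].copy()[None],px[:,1].copy()[None],cv2.INTER_LINEAR)[0].astype(float)
    gr=np.diff(cv2.GaussianBlur(g[None],(5,1),1)[0]); i=np.argmin(np.where(r[1:]>36,gr,0)); 
    if gr[i]<-6 and r[i]<48: E.append(pts[i])
E=np.array(E); A=np.c_[2*E,np.ones(len(E))]
for _ in range(3):
    s=np.linalg.lstsq(A,(E**2).sum(1),rcond=None)[0]; res=np.hypot(*(E-s[:2]).T)-np.sqrt(s[2]+s[0]**2+s[1]**2); kk=abs(res)<2; E,A=E[kk],A[kk]
print("rim circle centre xy mm",s[:2],"r",np.sqrt(s[2]+s[0]**2+s[1]**2),len(E),"mouth",m+(s[0]*x+s[1]*y)/1000)
g=(V[:,0]>45)&(V[:,0]<85)&(V[:,1]>120)&(np.hypot(*a.T)<60); pr("green",g)
ring=np.hypot(*(a-[0,48]).T)<10; print("white?",[(np.round(a[ring&(V[:,2]>th)&(V[:,1]<70)].mean(0),1)) for th in (90,130,170) if (ring&(V[:,2]>th)&(V[:,1]<70)).any()])
# cup in hand
p,r=tool(); uvs,P=cloud(c); T=r.inv().apply(P-p)*1000
H=cv2.cvtColor(im,cv2.COLOR_RGB2HSV)[uvs[:,1],uvs[:,0]].astype(int)
k=(np.hypot(T[:,0],T[:,1])<32)&(T[:,2]<-26)&(T[:,2]>-42)&~((H[:,2]<60)&(H[:,1]<90))
print("head top",k.sum(),np.percentile(T[k][:,2],[5,50,95]),cv2.minEnclosingCircle(T[k][:,:2].astype(np.float32)),T[k][:,0].max(),T[k][:,1].min(),T[k][:,1].max())
k=(H[:,0]>5)&(H[:,0]<17)&(H[:,1]>150)&(abs(T[:,2]-8)<10)&(np.hypot(T[:,0],T[:,1])<62); b=T[k].mean(0); print("tab",k.sum(),b,"ang tool",np.degrees(np.arctan2(b[1],b[0])),cv2.minAreaRect(T[k][:,:2].astype(np.float32)))
k=(H[:,1]<60)&(H[:,2]>70)&(abs(T[:,2]-7)<6)&(np.hypot(T[:,0],T[:,1])<42)&(T[:,0]>10); print("collar",k.sum(),np.median(T[k][:,2]),T[k][:,0].max(),T[k][:,1].min(),T[k][:,1].max())
E
python3 m5.py
```

```text
rim circle centre xy mm [2.72811563 5.06429178] r 42.058078629615046 33 mouth [0.50103525 0.19319927 0.11797026]
green 117 [52.42699129  5.01286493]
white? [array([ 1.5, 46.4]), array([ 1.4, 46.3]), array([ 1.5, 46.2])]
head top 5659 [-32.60552588 -31.30625389 -29.27503252] ((0.3714539706707001, -0.5658723711967468), 24.957069396972656) 25.224145349126065 -23.85647754926574 22.91245251972791
tab 770 [ 30.22745422 -31.09025371   9.65863784] ang tool -45.80615386470592 ((29.6851806640625, -30.93614959716797), (10.790284156799316, 23.856752395629883), 42.128726959228516)
collar 2131 9.271181409836336 35.0355774313298 -32.24164421980693 31.25948728853682
```

```bash
cat > goal.py <<'E'
from h import *
u=np.radians(10.1); n=np.array([-.5*np.cos(u),-.5*np.sin(u),np.sqrt(.75)]); x=np.array([0,0,1])-n[2]*n; x/=np.linalg.norm(x); y=np.cross(n,x)
mouth=np.array([.5010,.1932,.1180]); TAB=-46.5; OFF=np.array([.0,-.0005])
def goal(hf,ang=0):
    """foot hf m above mouth, tab turned ang deg clockwise from white"""
    tabd=R.from_rotvec(-n*np.radians(ang)).apply(y); X=R.from_rotvec(-n*np.radians(-TAB)).apply(tabd); Z=-n; Y=np.cross(Z,X)
    r=R.from_matrix(np.c_[X,Y,Z]); return mouth+n*(hf+.075)-r.apply([OFF[0],OFF[1],0]),r
E
python3 - <<'E'
from goal import *
p,r=goal(.04); print(p,r.as_euler("xyz",degrees=True)); todo(p,r)
p0,r0=tool(); print("shift in goal axes",r.inv().apply(p-p0)/.08)
E
```

```text
[0.44474812 0.18281162 0.21776501] [158.3260534  -21.26531728  57.71641137]
shift [ 1.307 -0.663  1.061] norm mm 144.7290419395804
turn [-0.1644  0.0547  0.3045]
shift in goal axes [-0.12279996 -1.73914252  0.48290101]
```

```bash

python3 -m creep '{"translation":[[0,0,0],[0,0,0],[0,0,0],[0,0,0],[0,0,0]],"turn":[[-0.0235,0.0078,0.0435],[-0.0235,0.0078,0.0435],[-0.0235,0.0078,0.0435],[-0.0235,0.0078,0.0435],[-0.0235,0.0078,0.0435]],"grip":[0.45,0.45,0.45,0.45,0.45]}'|egrep 'pos|rot|^force'
python3 -m creep '{"translation":[[0,0,0],[0,0,0],[0,0,0]],"turn":[[-0.0235,0.0078,0.0435],[-0.0235,0.0078,0.0435],[0,0,0]],"grip":[0.45,0.45,0.45]}'|egrep 'pos|rot|^force'
python3 - <<'E'
from goal import *
p,r=goal(.04); todo(p,r); print(env.get_obs()["qpos"])
E
```

```text
tool_pos: [0.5294, 0.1023, 0.3018]
tool_rot: [162.6, -13.3, 71.9]
force: [-39.5, 0.0, 17.8]
tool_pos: [0.5338, 0.1017, 0.3093]
tool_rot: [160.3, -16.9, 65.8]
force: [-0.1, -1.0, -4.0]
shift [ 0.117 -1.762  0.677] norm mm 151.33936579465373
turn [-0.0258  0.0079  0.0484]
[-14.41783804 -17.2742876    1.09657218 111.10212009  -0.39860226
  60.4860692  -40.31256412]
```

Joint 2 came near its limit in this high pose. The target is lower, so I'll go there gently and finish the turn on the way.

```bash

python3 -m creep '{"translation":[[0.0,-0.1,0.2],[0.0,-0.2,0.2],[0.03,-0.3,0.2],[0.03,-0.3,0.0],[0.03,-0.3,0.0]],"turn":[[0,0,0],[0,0,0],[0,0,0],[0,0,0],[0,0,0]],"grip":[0.45,0.45,0.45,0.45,0.45]}'|egrep 'pos|rot|^force'
python3 - <<'E'
from goal import *
p,r=goal(.04); todo(p,r); print(env.get_obs()["qpos"])
E
```

```text
tool_pos: [0.4966, 0.1713, 0.2316]
tool_rot: [161.2, -16.3, 66.1]
force: [0.1, 0.2, -3.1]
shift [-0.174 -0.658 -0.087] norm mm 54.882343473628175
turn [-0.0309  0.0106  0.0509]
[-14.49449977 -17.18974353  -8.33569113 119.39195825   0.78669569
  53.12469156 -49.9573593 ]
```

```bash

python3 -m creep '{"translation":[[-0.06,-0.22,-0.03],[-0.06,-0.22,-0.03],[-0.05,-0.22,-0.03],[0,0,0]],"turn":[[0,0,0],[0,0,0],[0,0,0],[0,0,0]],"grip":[0.45,0.45,0.45,0.45]}'|egrep 'pos|rot|^force'
python3 - <<'E'
from goal import *
p,r=goal(.04); todo(p,r); print(env.get_obs()["qpos"])
E
python3 -m creep '{"translation":[[0,0,0],[0,0,0],[0,0,0]],"turn":[[-0.015,0.005,0.025],[-0.015,0.005,0.025],[0,0,0]],"grip":[0.45,0.45,0.45]}'|egrep 'pos|rot|^force'
python3 - <<'E'
from goal import *
p,r=goal(.04); todo(p,r); print(env.get_obs()["qpos"])
E
```

```text
tool_pos: [0.473, 0.1945, 0.2115]
tool_rot: [162.1, -15.2, 65.7]
force: [0.8, -0.6, -4.8]
shift [-0.248 -0.203 -0.223] norm mm 31.25670581355232
turn [-0.0347  0.0172  0.0509]
[-19.2522715  -17.21423681  -8.67251231 121.29250912   3.33192997
  52.99788168 -56.25833489]
tool_pos: [0.4881, 0.2015, 0.2069]
tool_rot: [159.5, -19.3, 57.1]
force: [0.0, -0.2, -3.3]
shift [-0.418 -0.206 -0.387] norm mm 48.50440902647512
turn [-0.0053  0.0114  0.0012]
[-23.1833122  -17.22101607  -8.81141971 123.36621584  10.99138292
  48.43335405 -74.03709372]
```

I need a kinematic model to see where the reach ends. I'll fit one to the joint/pose pairs already recorded.

```bash
cat > kin.py <<'E'
from h import *
from scipy.optimize import least_squares
import itertools
D=[([-72.188,18.438,-4.015,83.174,1.296,78.540,-3.26],[.18997,.621,.19897],[-179.89,.007,163.0]),
([-80.09,16.903,6.262,73.913,-1.816,89.304,-83.493],[.1901,.6215,.2998],[-180,0,80.6]),
([-25.182,7.340,47.605,87.630,-5.465,87.392,13.383],[.5307,-.1942,.3002],[180,0,80.9]),
([-26.396,5.905,47.204,86.948,-4.333,89.142,40.513],[.5253,-.1839,.3156],[-179.9,-.1,109.9]),
([-44.858,2.688,32.633,90.331,-1.443,87.389,7.524],[.53,.1012,.3023],[-180,.1,109.7]),
([-14.418,-17.274,1.097,111.102,-.399,60.486,-40.313],[.5338,.1017,.3093],[160.3,-16.9,65.8]),
([-14.494,-17.190,-8.336,119.392,.787,53.125,-49.957],[.4966,.1713,.2316],[161.2,-16.3,66.1]),
([-19.252,-17.214,-8.673,121.293,3.332,52.998,-56.258],[.473,.1945,.2115],[162.1,-15.2,65.7]),
([-23.183,-17.221,-8.811,123.366,10.991,48.433,-74.037],[.4881,.2015,.2069],[159.5,-19.3,57.1])]
LO=np.array([-163.93,-17.29,-79.2,3.27,-89.18,5.43,-154.24]);HI=np.array([163.93,119.83,71.16,140.29,269.18,117.66,154.24])
def fk(p,q,s):
    q=np.radians(q); h,a,b,d,e1,e2,o1,o7=p
    rz=lambda t:R.from_rotvec([0,0,t]); ry=lambda t:R.from_rotvec([0,t,0])
    r=rz(s[0]*q[0]+o1)*ry(q[1]); P=np.array([0,0,h])
    r=r*rz(s[1]*q[2]); P=P+r.apply([e1,0,a]); r=r*ry(q[3])
    r=r*rz(s[2]*q[4]); P=P+r.apply([e2,0,b]); r=r*ry(q[5])*rz(s[3]*q[6]+o7)
    return P+r.apply([0,0,d]),r
def res(p,s):
    o=[]
    for q,P,E in D:
        x,r=fk(p,q,s); o+=list((x-P)*10)+list((r.inv()*R.from_euler("xyz",E,degrees=True)).as_rotvec())
    return np.array(o)
if __name__=="__main__":
    best=min((least_squares(res,[.35,.4,.4,.2,0,0,o1,o7],args=(s,)) for s in itertools.product([1,-1],repeat=4) for o1 in (0,) for o7 in (0,1.57,3.14,-1.57)  for s in [s]),key=lambda f:f.cost)
    fs=[(least_squares(res,[.35,.4,.4,.2,0,0,0,o7],args=(s,)),s) for s in itertools.product([1,-1],repeat=4) for o7 in (0,1.57,3.14,-1.57)]
    f,s=min(fs,key=lambda t:t[0].cost); print(f.cost,s,f.x); print(np.round(res(f.x,s).reshape(-1,6)*[100,100,100,57,57,57],1))
    np.savez("kin.npz",p=f.x,s=s)
E
python3 kin.py
```

```text
0.006028703039575648 (-1, -1, -1, -1) [ 0.27280666  0.45393729  0.51915504  0.37210408  0.00382365  0.02766845
 -0.04256783  1.52998775]
[[ 0.7 -0.4 -0.   0.  -0.  -0.1]
 [ 2.7  3.1 -0.1 -0.   0.  -0.1]
 [-4.1 -2.4 -0.6  0.  -0.  -0.1]
 [-3.  -2.4 -0.   0.   0.  -0.2]
 [-0.5  1.4  0.6  0.  -0.1 -0.1]
 [ 2.2  4.1  0.5  0.7  0.8  0.2]
 [ 0.   3.  -0.2  0.7  0.8  0.1]
 [-1.1  2.7 -0.   0.6  0.7  0.1]
 [-3.  -1.1 -0.   0.8  0.8  0.2]]
```

```bash
cat > reach.py <<'E'
from kin import *; from goal import *
k=np.load("kin.npz"); p,s=k["p"],k["s"]; rng=np.random.default_rng(1)
def ik(P,r,q0,w=0):
    f=lambda q:np.r_[(lambda x,rr:np.r_[(x-P)*10,(rr.inv()*r).as_rotvec()])(*fk(p,q,s)),w*(q-q0)]
    return least_squares(f,np.clip(q0,LO+.1,HI-.1),bounds=(LO,HI),x_scale=30)
if __name__=="__main__":
    q0=np.array(env.get_obs()["qpos"])
    for hf,ang in ((.04,0),(.0,0),(-.035,0),(-.06,90),(-.035,45),(-.01,90)):
        P,r=goal(hf,ang); sol=[]
        for i in range(14):
            f=ik(P,r,q0+(i>0)*rng.normal(0,1,7)*[40,20,45,25,60,25,40]); sol.append((f.cost,f.x))
        sol.sort(key=lambda t:t[0]); ok=[x for c,x in sol if c<1e-6]
        print(hf,ang,"best cost",sol[0][0],"n ok",len(ok)); 
        for x in (ok[:3] or [sol[0][1]]): print("   ",np.round(x))
E
python3 reach.py
```

```text
0.04 0 best cost 0.017518951513118136 n ok 0
    [-34. -17.  -1. 121.  14.  60. -78.]
0.0 0 best cost 0.004336308675331154 n ok 0
    [-32. -17.  -1. 126.  14.  49. -77.]
-0.035 0 best cost 8.38477675413288e-31 n ok 14
    [-36. -17.   4. 131.  17.  39. -79.]
    [-15. -17. -13. 130.   7.  38. -70.]
    [-15. -17. -14. 130.   7.  38. -70.]
-0.06 90 best cost 2.2992572603733617e-28 n ok 13
    [   4.  -16.  -31.  131.   -1.   34. -153.]
    [   2.  -15.  -29.  131.    0.   34. -154.]
    [   3.  -15.  -30.  131.   -0.   34. -154.]
-0.035 45 best cost 5.4867938556269486e-30 n ok 13
    [ -37.  -17.    5.  131.   18.   39. -124.]
    [ -30.  -17.   -1.  131.   14.   38. -122.]
    [ -21.  -17.   -9.  131.   10.   38. -118.]
-0.01 90 best cost 0.004027918853814774 n ok 0
    [ -16.  -17.  -11.  126.    3.   46. -154.]
```

The aligned pose is only reachable once the cup is in the bore. Above it the tool must tilt less, so I'll tilt up progressively while entering. I'll also re-grip in the loose stage, so that joint 7 has room for the twist. Checking waypoints.

```bash
cat > wp.py <<'E'
import reach; from reach import *
def goal2(hf,ang,tilt,lat=0):
    """as goal, but tool tilted only `tilt` deg (instead of 30), pivoting at the foot"""
    P,r=goal(hf,ang); foot=P+r.apply([OFF[0],OFF[1],.075]); q=R.from_rotvec(y*np.radians(30-tilt))
    r2=q*r; 
    if abs(np.degrees(np.arccos(-r2.as_matrix()[2,2]))-tilt)>.5: r2=R.from_rotvec(-y*np.radians(30-tilt))*r
    return foot-r2.apply([OFF[0],OFF[1],.075]),r2
E
python3 - <<'E'
from wp import *
import kin
q0=np.array(env.get_obs()["qpos"])
import goal as G
def mx(P,r):
    for m in (-6,-10,-13,-15,-17.2):
        lo=LO.copy(); lo[1]=m
        for i in range(5):
            st=np.clip(q0+(i>0)*rng.normal(0,1,7)*[30,5,35,10,30,10,40],lo+.1,HI-.1)
            g=least_squares(lambda q:(lambda x,rr:np.r_[(x-P)*10,(rr.inv()*r).as_rotvec()])(*fk(p,q,s)),st,bounds=(lo,HI),x_scale=30)
            if g.cost<1e-7: return m,np.round(g.x)
for hf,t in ((.06,5),(.06,10),(.03,15),(.03,10),(.0,15),(.0,20),(0,25),(-.02,25),(-.03,27),(-.033,30)):
    print(hf,t,mx(*goal2(hf,0,t)))
reach.TAB=G.TAB=0
for hf,a in ((-.035,0),(-.048,45),(-.06,90)): print("tab0",hf,a,mx(*goal2(hf,a,30)))
p0,r0=tool(); P,r=goal2(.03,0,15); print(p0,P); todo(P,r)
E
```

```text
0.06 5 (-6, array([ -9.,  -6., -15., 104.,  -0.,  76., -60.]))
0.06 10 (-13, array([-23., -10.,  -3., 109.,   2.,  71., -63.]))
0.03 15 (-13, array([-15., -12., -11., 115.,   1.,  63., -62.]))
0.03 10 (-10, array([-10.,  -8., -15., 110.,   0.,  68., -61.]))
0.0 15 (-10, array([-22.,  -9.,  -4., 115.,   3.,  59., -64.]))
0.0 20 (-15, array([-25., -13.,  -3., 120.,   6.,  54., -67.]))
0 25 None
-0.02 25 (-17.2, array([-20., -15.,  -9., 125.,   6.,  46., -68.]))
-0.03 27 (-17.2, array([-17., -16., -12., 127.,   6.,  42., -68.]))
-0.033 30 (-17.2, array([-23., -17.,  -7., 130.,  11.,  38., -73.]))
tab0 -0.035 0 (-17.2, array([-16., -17., -13., 130.,   8.,  38., -24.]))
tab0 -0.048 45 (-15, array([-24., -15.,  -6., 131.,  12.,  36., -73.]))
tab0 -0.06 90 (-15, array([ -25.,  -13.,   -5.,  131.,   13.,   35., -119.]))
[0.48814747 0.20153837 0.20688002] [0.46759732 0.18725008 0.21655461]
shift [-0.233 -0.038 -0.238] norm mm 26.833963546969393
turn [ 0.0691 -0.0251 -0.2565]
```

```bash
python3 - <<'E'
from wp import *
for hf,t in ((.03,15),): 
    P,r=goal2(hf,0,t); todo(P,r); p0,r0=tool(); print("in goal axes",r.inv().apply(P-p0)/.08)
for t in((15,.03),(15,0),(20,0)):
    pass
E
```

```text
shift [-0.238 -0.036 -0.238] norm mm 27.09005829305907
turn [ 0.0521 -0.049   0.0007]
in goal axes [-0.27099738 -0.07061242 -0.1903725 ]
```

```bash

python3 -m creep '{"translation":[[0,0,0],[0,0,0],[-0.1,-0.03,-0.06],[-0.1,-0.03,-0.06],[-0.07,-0.01,-0.07]],"turn":[[0.026,-0.0245,0],[0.026,-0.0245,0],[0,0,0],[0,0,0],[0,0,0]],"grip":[0.45,0.45,0.45,0.45,0.45]}'|egrep 'pos|rot|^force'
cat > to.py <<'E'
from wp import *
import sys
hf,ang,t=map(float,sys.argv[1:4])
if len(sys.argv)>4: import goal as G; G.TAB=float(sys.argv[4]); 
P,r=goal2(hf,ang,t); todo(P,r); p0,r0=tool(); print("in goal axes",np.round(r.inv().apply(P-p0)/.08,3)); o=env.get_obs(); print(o["time_s"],np.round(o["qpos"],1),np.round(o["force"],1),o["grip_width"])
P0,R0=goal(0,0); f=p0+r0.apply([OFF[0],OFF[1],.075]); print("foot in socket mm x,y,z",np.round([(f-mouth)@x*1e3,(f-mouth)@y*1e3,(f-mouth)@n*1e3],1),"axis err deg",np.degrees(np.arccos(-r0.as_matrix()[:,2]@n)))
E
python3 to.py .03 0 15
```

```text
tool_pos: [0.4668, 0.186, 0.217]
tool_rot: [169.4, -10.9, 54.6]
force: [0.2, 0.7, -5.3]
shift [ 0.012 -0.001  0.009] norm mm 1.2106412964271984
turn [ 0.0005 -0.0002  0.0002]
in goal axes [ 0.012 -0.001  0.009]
16.6 [-23.6 -12.   -4.2 114.6   4.2  63.  -65.6] [ 0.2  0.7 -5.3] 0.04650269861897686
foot in socket mm x,y,z [-0.3 -0.8 30.8] axis err deg 14.905155480057527
```

```bash
python3 m5.py | egrep 'head|tab|collar'; python3 to.py 0 0 15; python3 to.py -0.0 0 20 | head -3
```

```text
head top 5587 [-31.91237451 -30.58936236 -28.7288655 ] ((-0.2727465033531189, -1.597163438796997), 24.886512756347656) 24.608660410165918 -24.89726164978051 21.79644718845508
tab 709 [ 30.04264766 -32.92513773  10.68756805] ang tool -47.62101161629276 ((28.613964080810547, -32.2077522277832), (10.472411155700684, 23.79612159729004), 44.039005279541016)
collar 2034 10.209715767332892 33.922995327154844 -32.60956536519501 30.147929233510542
shift [0.083 0.061 0.382] norm mm 31.675875413434593
turn [ 0.0007 -0.0004  0.0001]
in goal axes [0.083 0.062 0.382]
16.65 [-23.6 -12.   -4.2 114.6   4.2  63.  -65.6] [-1.2 -0.9 -4.5] 0.046742904762156964
foot in socket mm x,y,z [ 0.1 -1.  31.6] axis err deg 14.852448813147216
shift [0.023 0.005 0.385] norm mm 30.88650253277716
turn [-0.0184  0.0197  0.0001]
in goal axes [-0.001 -0.017  0.386]
```

```bash

python3 -m creep '{"translation":[[0.028,0.02,0.127],[0.028,0.02,0.127],[0.028,0.02,0.127],[0,0,0]],"turn":[[0,0,0],[0,0,0],[0,0,0],[0,0,0]],"grip":[0.45,0.45,0.45,0.45]}'|egrep '^force'
python3 to.py 0 0 20;python3 to.py -0.02 0 25 | head -3
```

```text
force: [0.1, -0.3, -4.5]
shift [-0.066 -0.051 -0.032] norm mm 7.12163773327619
turn [-0.0192  0.0208  0.    ]
in goal axes [-0.063 -0.049 -0.039]
17.15 [-23.5  -8.7  -4.  115.2   4.5  59.3 -65.8] [ 0.1 -0.3 -4.5] 0.04667480465273006
foot in socket mm x,y,z [-0.8  0.5 -2.7] axis err deg 15.096044496695471
shift [-0.077 -0.062  0.22 ] norm mm 19.283265494916147
turn [-0.0383  0.041   0.0001]
in goal axes [-0.104 -0.087  0.199]
```

```bash

python3 -m creep '{"translation":[[-0.03,-0.025,0.03],[-0.024,-0.02,0.05],[-0.019,-0.016,0.065],[-0.018,-0.015,0.065],[0,0,0]],"turn":[[-0.0096,0.0103,0],[-0.0096,0.0103,0],[-0.0096,0.0103,0],[-0.0096,0.0103,0],[0,0,0]],"grip":[0.45,0.45,0.45,0.45,0.45]}'|egrep '^force'
python3 to.py -0.02 0 25;python3 to.py -0.03 0 29 | head -3
```

```text
force: [0.4, -0.1, -5.1]
shift [0.005 0.006 0.016] norm mm 1.4448545663245267
turn [ 0.0002 -0.0004  0.0002]
in goal axes [0.005 0.006 0.016]
17.775 [-23.1 -15.8  -6.8 125.8   8.9  46.6 -71.2] [ 0.4 -0.1 -5.1] 0.0465406020256066
foot in socket mm x,y,z [ -0.4   0.1 -18.6] axis err deg 4.923686865469115
shift [-0.035 -0.032  0.143] norm mm 12.037002640734904
turn [-0.0151  0.0157  0.0002]
in goal axes [-0.042 -0.039  0.139]
```

```bash

python3 -m creep '{"translation":[[-0.012,-0.011,0.047],[-0.012,-0.011,0.047],[-0.012,-0.011,0.047],[0,0,0]],"turn":[[-0.0055,0.0057,0],[-0.0055,0.0057,0],[-0.0055,0.0057,0],[0,0,0]],"grip":[0.45,0.45,0.45,0.45]}'|egrep '^force'
python3 to.py -0.033 0 30
```

```text
force: [-1.1, 0.1, -5.6]
shift [-0.038 -0.025  0.008] norm mm 3.6975385402666423
turn [-0.0023  0.0029  0.0001]
in goal axes [-0.038 -0.025  0.007]
18.275 [-21.6 -17.2  -9.4 129.9  11.6  40.2 -74.7] [-1.1  0.1 -5.6] 0.04658976549578561
foot in socket mm x,y,z [  2.7   0.6 -32.4] axis err deg 0.6715475459981793
```

```bash

python3 -m creep '{"translation":[[-0.02,-0.013,0.025],[-0.018,-0.012,0.01],[0,0,0]],"turn":[[-0.001,0.0015,0],[-0.001,0.0015,0],[0,0,0]],"grip":[0.45,0.45,0.45]}'|egrep '^force'
python3 to.py -0.035 0 30
```

```text
force: [-1.6, 0.2, -3.9]
shift [-0.032 -0.015 -0.02 ] norm mm 3.199954985285626
turn [-0.0002 -0.0001 -0.0001]
in goal axes [-0.032 -0.015 -0.02 ]
18.65 [-21.7 -17.2  -9.4 130.6  12.2  38.8 -75.4] [-1.6  0.2 -3.9] 0.04665140931471632
foot in socket mm x,y,z [  2.6   0.9 -36.6] axis err deg 0.047210716978035076
```

Loose stage reached (foot 36 mm deep, no load). I'll open, turn the hand back around the head and check the tab.

```bash

python3 -m creep '{"translation":[[0,0,0],[0,0,0],[0,0,0]],"turn":[[0,0,0],[0,0,0],[0,0,0]],"grip":[1,1,1]}'|egrep '^force|width|pos'
python3 -m creep '{"translation":[[0,0,0],[0,0,0],[0,0,0],[0,0,0],[0,0,0]],"turn":[[0,0,-0.0517],[0,0,-0.0517],[0,0,-0.0517],[0,0,-0.0517],[0,0,-0.0517]],"grip":[1,1,1,1,1]}'|egrep '^force|width|pos'
python3 to.py -0.035 0 30 0
python3 m5.py | egrep 'head|tab|collar'; python3 - <<'E'
from h import *; c=shot("wrist"); save(c,"w4.png")
E
```

```text
tool_pos: [0.4853, 0.1915, 0.1542]
force: [0.1, 0.3, -0.1]
grip_width: 0.0687
tool_pos: [0.4848, 0.1912, 0.1535]
force: [-0.4, -0.2, -0.6]
grip_width: 0.0868
shift [-0.011 -0.039 -0.014] norm mm 3.4643483542958995
turn [ 0.0003 -0.0004  0.0018]
in goal axes [-0.011 -0.039 -0.014]
19.65 [-24.9 -17.3  -6.7 130.7  13.8  39.1 -29.9] [-0.4 -0.2 -0.6] 0.08679431883928494
foot in socket mm x,y,z [  3.2   1.  -36.1] axis err deg 0.09373444033197806
head top 3827 [-29.88831321 -28.16895733 -26.26540783] ((1.6301363706588745, -11.271228790283203), 21.997283935546875) 21.520492052423712 -31.735452275829974 8.425300987534461
tab 778 [ 41.0654374  -12.61224096  12.48225605] ang tool -17.07305466959741 ((40.38199234008789, -12.640554428100586), (10.50564193725586, 24.55512046813965), 85.66510772705078)
collar 1142 10.653211109569856 32.001141452731915 -27.68635393920082 21.484732028707384
```

View pics/w4.png

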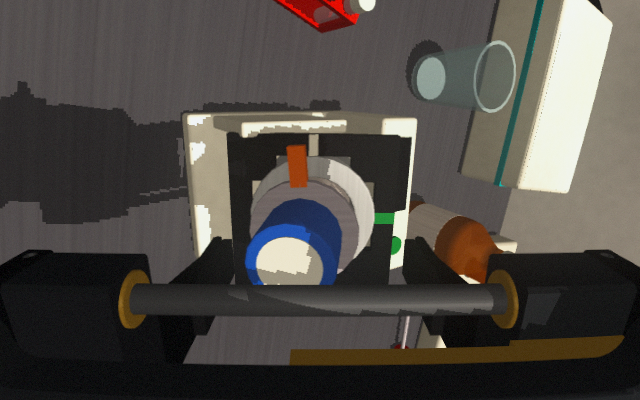

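Wrist view: with the fingers open the cup leans downhill in the loose bore (head at (290,265)), tab at (297,165), white mark at (313,145), green at (383,218). Closing along the uphill line will straighten it.

```bash

python3 -m creep '{"translation":[[0,0,0],[0,0,0],[0,0,0],[0,0,0],[0,0,0]],"turn":[[0,0,0],[0,0,0],[0,0,0],[0,0,0],[0,0,0]],"grip":[0.45,0.45,0.45,0.45,0.45]}' 40 |egrep '^force|width|pos|grasp'
python3 to.py -0.035 0 30 0
python3 m5.py | egrep 'head|tab|collar'
```

```text
tool_pos: [0.484, 0.1908, 0.1523]
force: [-3.4, -0.4, -0.4]
grip_width: 0.0461
grasp_force: 40.1
shift [-0.007 -0.022 -0.021] norm mm 2.514184726368042
turn [-0.0005 -0.0002  0.0001]
in goal axes [-0.007 -0.022 -0.021]
20.375 [-24.9 -17.2  -6.7 130.7  13.7  39.1 -30.2] [-3.4 -0.4 -0.4] 0.04605627294653654
foot in socket mm x,y,z [  1.7   0.6 -36.7] axis err deg 0.08887173920558526
head top 5133 [-30.11571507 -28.86229244 -27.12527924] ((1.7672253847122192, -4.044222354888916), 27.528100967407227) 22.721404485320534 -29.522028623502933 22.54820902701374
tab 745 [41.50050889 -6.42386217 11.21572458] ang tool -8.798980636261511 ((40.993080139160156, -6.40792989730835), (9.990777015686035, 24.388568878173828), 83.41691589355469)
collar 1826 11.481661335324919 32.7867466164318 -33.03843373629088 29.320726084695007
```

The cup sits ~2 mm lower in the hand, tab 7° short of white. I'll back out a little and turn onto the mark while it is loose.

```bash

python3 -m creep '{"translation":[[0,0,-0.03],[0,0,-0.02],[0,0,0]],"turn":[[0,0,0],[0,0,0.038],[0,0,0]],"grip":[0.45,0.45,0.45]}' |egrep '^force|width|pos|grasp'
sed -i 's/+\.075)/+FL)/; s/^mouth=/FL=.0772; mouth=/; s/TAB=-46.5; OFF=np.array(\[.0,-.0005\])/TAB=-7.0; OFF=np.array([.0,-.001])/' goal.py; sed -i 's/OFF\[1\],\.075/OFF[1],FL/g' wp.py to.py
python3 to.py -0.035 0 30
python3 m5.py | egrep 'head|tab|collar'
python3 - <<'E'
from h import *; c=shot("wrist"); save(c,"w5.png",(200,100,440,330))
E
```

```text
tool_pos: [0.4838, 0.1911, 0.1542]
force: [-3.0, 0.5, -2.6]
grip_width: 0.0465
grasp_force: 40.0
shift [-0.017 -0.025 -0.028] norm mm 3.303060683595639
turn [-0.0012  0.0003  0.0013]
in goal axes [-0.017 -0.025 -0.028]
20.8 [-21.5 -17.2  -9.6 130.4  12.1  39.3 -35.6] [-3.   0.5 -2.6] 0.04645961941510607
foot in socket mm x,y,z [  1.9   1.1 -37.2] axis err deg 0.22457386265723667
head top 5102 [-29.97957713 -28.73624357 -27.0371518 ] ((-1.02056086063385, -0.9788918495178223), 23.75713539123535) 22.367628994745218 -23.978522097841555 22.24958518711722
tab 732 [40.63804845 -6.54742973 11.91830909] ang tool -9.152598219614282 ((40.17839050292969, -6.54576301574707), (9.8866548538208, 24.31684684753418), 83.83555603027344)
collar 1650 11.848900650573402 32.04862800111864 -32.78798858166704 28.418136762734918
```

View pics/w5.png

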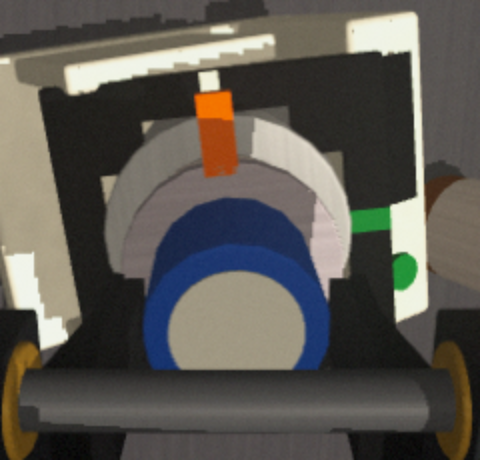

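Tab (215,110) is lined up with the white mark (208,80). Now turn and press together in short bursts with feedback.

```bash

python3 -m creep '{"translation":[[-0.006,-0.012,0.05],[-0.006,-0.012,0.05]],"turn":[[0,0,0.036],[0,0,0.036]],"grip":[0.45,0.45]}' 50 |egrep '^force|grasp'
cat > st.py <<'E'
from wp import *
p0,r0=tool(); f=p0+r0.apply([OFF[0],OFF[1],FL]); P,r=goal(0,0); o=env.get_obs()
print("foot",np.round([(f-mouth)@x*1e3,(f-mouth)@y*1e3,(f-mouth)@n*1e3],1),"turned",np.round(np.degrees((r.inv()*r0).as_rotvec()),1),"F along bore",np.round(np.array(o["force"])@n,1),"q2,q7",np.round(o["qpos"][[1,6]],1),o["time_s"])
E
python3 st.py
```

```text
force: [-12.5, -1.4, 11.4]
grasp_force: 50.3
foot [  3.3   2.7 -42.8] turned [-0.   0.1 12.8] F along bore 16.1 q2,q7 [-16.6 -48. ] 21.15
```

```bash

python3 -m creep '{"translation":[[-0.015,-0.01,0.035],[-0.01,-0.008,0.035]],"turn":[[0,0,0.052],[0,0,0.052]],"grip":[0.45,0.45]}' 50 |egrep '^force|grasp'
python3 st.py
```

```text
force: [2.0, -0.3, -2.0]
grasp_force: 49.9
foot [  1.9   0.3 -49.9] turned [-0.2  0.1 31.5] F along bore -2.7 q2,q7 [-16.  -65.4] 21.4
```

```bash

python3 -m creep '{"translation":[[0,-0.01,0.018],[0,-0.01,0.018]],"turn":[[0,0,0.054],[0,0,0.054]],"grip":[0.45,0.45]}' 50 |egrep '^force|grasp'
python3 st.py
```

```text
force: [-1.1, -2.5, 1.2]
grasp_force: 49.9
foot [  1.2   0.3 -52.6] turned [-0.2  0.  51.1] F along bore 1.8 q2,q7 [-15.9 -83.8] 21.65
```

```bash

python3 -m creep '{"translation":[[0,0,0.024],[0,0,0.026]],"turn":[[0,0,0.052],[0,0,0.052]],"grip":[0.45,0.45]}' 50 |egrep '^force|grasp'
python3 st.py
```

```text
force: [1.6, -3.9, -3.3]
grasp_force: 49.9
foot [  1.1  -0.3 -56.6] turned [-0.2 -0.  69.8] F along bore -3.3 q2,q7 [ -15.5 -101.2] 21.9
```

```bash

python3 -m creep '{"translation":[[0,0,0.026],[0,0,0.03],[0,0,0.02]],"turn":[[0,0,0.045],[0,0,0.045],[0,0,0.022]],"grip":[0.45,0.45,0.45]}' 50 |egrep '^force|grasp'
python3 st.py
```

```text
force: [-38.4, -10.9, 41.7]
grasp_force: 50.0
foot [  1.2   0.8 -60.2] turned [-0.2 -0.1 89.6] F along bore 55.9 q2,q7 [ -15.2 -119.9] 22.275
```

Seated (56 N on the rim). Ease off and check.

```bash

python3 -m creep '{"translation":[[0,0,-0.025],[0,0,-0.01],[0,0,0]],"turn":[[0,0,0],[0,0,0],[0,0,0]],"grip":[0.45,0.45,0.45]}' |egrep '^force'
python3 st.py; python3 m5.py | egrep 'head|tab|collar|green'
python3 - <<'E'
from h import *; c=shot("wrist"); save(c,"w6.png",(200,100,440,330))
E
```

```text
force: [-1.3, -2.7, 6.3]
foot [  1.3   1.5 -59.8] turned [-0.1  0.1 89.8] F along bore 6.3 q2,q7 [ -15.3 -119.7] 22.65
green 85 [56.0556572   4.41753629]
head top 5214 [-30.40672482 -29.18347623 -27.49659563] ((-2.430432081222534, -1.1683992147445679), 23.9047794342041) 21.205863889820304 -24.098519138076345 22.159093719083646
tab 728 [39.83599154 -6.67786605 11.54527298] ang tool -9.516239120479007 ((38.917022705078125, -6.519991874694824), (10.033586502075195, 24.307126998901367), 81.76654052734375)
collar 1757 11.436032001837642 30.817249077546016 -31.210601739235884 29.410791753952928
```

View pics/w6.png

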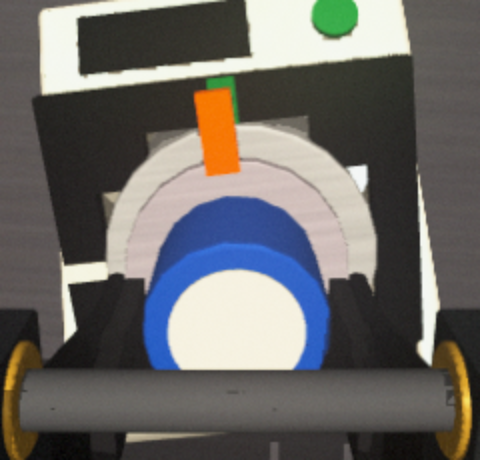

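```bash
python3 - <<'E'
from wp import *
c=shot("wrist"); uv,P=cloud(c); h,s_,v=cv2.cvtColor(c["frame"],cv2.COLOR_RGB2HSV)[uv[:,1],uv[:,0]].astype(int).T
a=np.c_[(P-mouth)@x,(P-mouth)@y,(P-mouth)@n]*1e3
k=(h>5)&(h<17)&(s_>150)&(np.hypot(a[:,0],a[:,1])<65)&(abs(a[:,2]-4)<8); T=a[k]
g=(h>45)&(h<85)&(s_>120)&(np.hypot(a[:,0],a[:,1])<65); Gm=a[g]
print("tab",T.mean(0),cv2.minAreaRect(T[:,:2].astype(np.float32)),"green",g.sum(),Gm.mean(0),Gm.min(0),Gm.max(0))
k=(s_<60)&(v>150)&(abs(a[:,2]-6)<2)&(np.hypot(a[:,0],a[:,1])<36); C=a[k]; print("collar",cv2.minEnclosingCircle(C[:,:2].astype(np.float32)),C.mean(0))
E
```

```text
tab [41.97581898  2.30852955  5.83209724] ((40.756343841552734, 2.834383249282837), (23.47455406188965, 10.928768157958984), 0.7942558526992798) green 121 [45.69405588  2.59287878 11.07232488] [-1.48753369 -4.04062028 -3.86341893] [ 55.0393725   30.01866219 116.01787305]
collar ((-0.3220648169517517, 1.6839627027511597), 33.48189163208008) [15.86386629 -0.58897993  6.0328066 ]
```

Collar flat on the rim (6.0 mm above it), tab within about 1–2° of green. Release and withdraw.

```bash

python3 -m creep '{"translation":[[0,0,0],[0,0,0],[0,0,0],[0,0,0]],"turn":[[0,0,0],[0,0,0],[0,0,0],[0,0,0]],"grip":[1,1,1,1]}' |egrep '^force|width'
python3 -m creep '{"translation":[[0.08,0,-0.15],[0.1,0,-0.2],[0.1,0,-0.25],[0.08,0,-0.25],[0.05,0,-0.25]],"turn":[[0,-0.02,0],[0,-0.02,0],[0,-0.03,0],[0,-0.03,0],[0,-0.03,0]],"grip":[1,1,1,1,1]}' |egrep '^force|pos|rot'
python3 -m creep '{"translation":[[0,0,-0.3],[0,0,-0.4],[0,0,-0.4],[0,0,0],[0,0,0]],"turn":[[0,-0.02,0],[0,0,0],[0,0,0],[0,0,0],[0,0,0]],"grip":[1,1,1,1,1]}' |egrep '^force|pos|rot|time'
python3 - <<'E'
from wp import *
print(np.round(env.get_obs()["qpos"],1))
c=shot("wrist"); save(c,"w7.png"); uv,P=cloud(c); h,s_,v=cv2.cvtColor(c["frame"],cv2.COLOR_RGB2HSV)[uv[:,1],uv[:,0]].astype(int).T
a=np.c_[(P-mouth)@x,(P-mouth)@y,(P-mouth)@n]*1e3
k=(h>5)&(h<17)&(s_>150)&(np.hypot(a[:,0],a[:,1])<65)&(abs(a[:,2]-4)<8); T=a[k]; g=(h>45)&(h<85)&(s_>120)&(np.hypot(a[:,0],a[:,1])<62)&(abs(a[:,2])<8)
print("tab",k.sum(),T.mean(0) if k.any() else 0,"green",a[g].mean(0) if g.any() else 0)
k=(s_<60)&(v>110)&(abs(a[:,2]-6)<2.5)&(np.hypot(a[:,0],a[:,1])<36); print("collar",k.sum(),a[k].mean(0) if k.any() else 0)
E
```

```text
force: [-0.8, 0.4, 0.9]
grip_width: 0.0779
tool_pos: [0.4919, 0.1866, 0.2271]
tool_rot: [-176.6, -6.2, 3.8]
force: [-0.6, 0.5, -0.2]
time_s: 24.55
tool_pos: [0.4861, 0.1809, 0.3128]
tool_rot: [-176.6, -2.6, 4.0]
force: [1.1, 0.6, -0.7]
[  -3.6   -1.7  -17.4   93.3   -3.    84.9 -106.7]
tab 58 [48.79996495  1.82984091  3.80898855] green [52.21490863 -0.64119639 -2.55793568]
collar 883 [12.46422288  0.41825927  5.68998616]
```

View pics/w7.png

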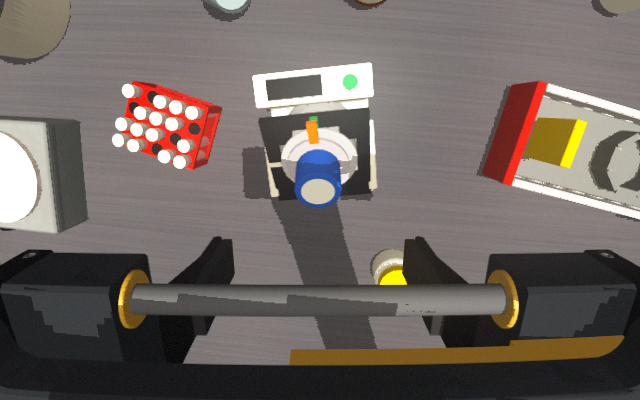

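The cup is seated at (318,170), with its tab at (312,132) on the green mark at (313,119). The carrier, handle at (558,142), is at the red stop and the hand is clear.

```bash
python3 -c "
from cell import env; print(env.sign_off())"
```

```text
the job is handed in; nothing more can be done
None
```

The job is handed in at about 25 s of the 61 s allowed: the carrier is at the red stop, and the cup is fully home in the socket with its collar flat on the rim, its tab within about 3° of the green mark and the gripper clear. I opened and re-gripped the cup once before the twist, while it stood about 37 mm deep, right where the springs begin (about 35 mm).

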